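# Close and pin a drill jig

### The arm

A 6-joint arm with a two-finger parallel gripper is mounted at the origin on the work surface; the furniture and walls round the work are solid. World frame = base frame: x ahead of the robot, y to its left, z up, the work surface at z = 0. Lengths are in m, angles in rad, forces in N, time in s.
With the tool pointing down it reaches from about 0.425 to 0.95 m from the base axis. Payload 14.7 kg.
Tool frame: the origin (TCP) lies midway between the tips of the shut fingers; the grasp point (between the pads) lies 19 mm behind it; z points along the fingers, y is the line along which they close (so a half turn about z gives the same grasp; the last joint's range is limited). The gripper opens to 85 mm and grips with 20 to 120 N. Pads are 22 mm wide; open, the fingers measure 114 mm over their backs; the gripper's body (76 mm by 85 mm) begins 54 mm behind the grasp point. The pads swing forward as they close: fully open they stand 13 mm farther back than shut.
Start: joints at [-1.355, 0.48, 1.596, -0, 1.065, -0.047], TCP at [0.169, -0.628, 0.231] pointing down, gripper open.
Joint ranges: [-2.75, 2.75], [-0.82, 2.05], [0.23, 2.67], [-1.56, 4.7], [0.09, 2.69], [-2.92, 2.92]. Speed limits (rad/s): [1.89, 1.89, 2.39, 3.01, 3.01, 3.01].

### API

Orientations are given as a rotation vector (axis times angle).
In Python, from plant import ctrl gives the robot as it stands.
- The arm moves only by the tool send_rows, never from a script. Its argument "rows" is a list of rows, each an object of numbers: "tx", "ty", "tz": the shift along the tool's x, y, z in cm; "ax", "ay", "az": the turn, a rotation vector about the tool's x, y, z in degrees. In form: [{"tx": .., "ty": .., "tz": .., "ax": .., "ay": .., "az": ..}, ...]. A call has 1 to 20 rows; each row shifts and turns the commanded pose from where the row before left it, along the tool's axes as they then stand; what a row does not reach is not made up. A row lasts 1/8 s, in which the tool goes at most 62.5 mm and 10.7 degrees, less where a joint would pass 70% of its speed; a pose out of reach is approached as far as the arm can. A call with a gripper value outside its range is refused whole. "jaw" is the finger opening in cm, from 0 to 8.54, set as the call begins (left out, the last holds). The fingers move at their own pace and stop on an object; the grip force is fixed at half the most. Time passes only in rows, so rows that do not move let the fingers close. It gives the time, the measured TCP pose, the force, the opening and the grip force at its end, in the units of the state.
- ctrl.read_state(): the state, without advancing time (a new reading comes with each control period).
- ctrl.snapshot(name): name is "scene" or "top"; returns (picture, depth): 400x640x3 uint8, red, green, blue; 400x640 float32, m along the optical axis (not along the pixel's ray), 0 where there is no reading.
- ctrl.camera_info(name): a dict with "fx", "fy", "cx", "cy" (pixels), "eye" and "attitude" of the camera in the world. Camera axes: x right, y up, looking along -z (the intrinsics and any distortion apply to the point x, -y, -z); pixel columns grow to the right and rows downward; lengths in m; the calibration is good to about 2 mm. A picture is of the moment at which its call begins. camera_info takes no time and is no camera call.
- ctrl.job_done(): hands the job in; it is judged then, once.
The state is a dict: "time": time; "joints": joint angles; "joint_velocities": joint speeds; "tau": joint torques, N m; "ee_pos": TCP position; "tool_rot": TCP orientation; "wrist_force": force on the tool from outside, world axes, zero at the start; "wrist_torque": the same for the moment, N m; "grip_width": opening from 0.0 (shut) to 1.0 (fully open); "finger_force": force on a finger pad.
Only numpy, scipy, OpenCV 4.12 (cv2) and the standard library are available. Lean on these libraries where they do the work, as an engineer would, in place of code of your own. Each camera call takes 0.05 s, during which the arm holds its last target. There are 200 camera calls.

### The job

Get the drill jig ready for drilling: swing its hinged leaf down shut, then take the lock pin (the one with the slim, tall head) from the wooden stand and push it upright through the hole near the leaf's free end into the jig, fully home until its collar sits on the leaf. Leave the other pin in the stand and let go of everything.

Things in the scene. Friction and masses are not known exactly. Their poses are not given: they have to be found in the camera images.
- jig: Fixed steel drill jig, 170 (x) x 70 (y) x 30 mm high, holding a small brass blank in its middle. Origin: centre of its underside on the bench. Its +x points to the hinge end; the hinge axis runs along its y at x = +72 mm, z = 35 mm. z is up.
- leaf (a joint): Angle of the jig's aluminium leaf (50 mm wide, 8 mm thick, free edge 167 mm from the hinge axis), rad: 0 = shut flat on the jig, its stop, top 38 mm above the bench; positive = free end raised, 0.45 to 0.85 at the start. Friction holds it anywhere; 2 to 4 N down on the outer half moves it.
- leaf_edge (a point): Middle of the leaf's free edge, on its top face; moves with the leaf. A brass drill bush, 22 mm in diameter, stands 3 mm proud of the leaf's top face 72 mm from the hinge axis; its 7 mm black centre is not the lock hole.
- lock_hole (a point): Centre of the lock hole's mouth with the leaf shut: at x = -65 mm on the jig, 38 mm above the bench, level with the shut leaf's top. Fixed to the jig. The hole, 11 mm in diameter with a 1.5 mm chamfer, goes straight down through leaf (8 mm, 137 mm from the hinge axis) and jig (30 mm) to the bench.
- lock_pin: Loose steel lock pin, 64 to 104 g, upright in one hole of the stand. Origin: centre of its lower end; z runs up its axis. Shank 8 mm in diameter, z = 0 to 30 mm, the lowest 4 mm tapering to 4 mm; collar 22 mm in diameter, z = 30 to 34 mm; slim round head to grip, 14 mm in diameter, z = 34 to 64 mm.
- fat_pin: The other steel pin, upright in the other hole of the stand: shank 12 mm diameter (too thick for the lock hole), 30 mm long, same collar, then a wide, low round head 28 mm diameter, z = 34 to 50 mm. Origin: centre of the lower end of its shank. Stays in the stand.
- stand: Fixed wooden pin stand, 60 (x) x 120 (y) x 40 mm high, foot 76 x 136 x 6 mm. Origin: centre of its underside. Two upright through-holes of 13.5 mm at y = -30 and +30 mm; each pin's collar rests on the stand's top, its lower end 10 mm above the bench: lift 30 mm to clear. Which pin is in which hole varies.
Not all that is in view belongs to the job. Of the things that look like the jig, the larger one is meant.

How it is judged:
On the way:
1. the leaf is shut (value of joint leaf below 0.05 rad), for 0.2 s.
At the end, for the whole second after the job is handed in: Leaf shut (within 0.05 rad); lock pin at rest in the lock hole, within 4 mm of its axis and 0.12 rad of upright, its collar within 3.5 mm of the leaf's top; the other pin still upright in its hole in the stand (moved under 15 mm, tilted under 0.2 rad) (value of joint leaf below 0.05 rad and z of lock_pin in the frame of lock_hole below -0.0265 m and horizontal distance between lock_pin and lock_hole below 0.004 m and angle between lock_pin's own z axis and vertical below 0.12 rad and linear speed of lock_pin below 0.02 m/s and distance of fat_pin from where it was at the start of the episode below 0.015 m and angle between fat_pin's own z axis and vertical below 0.2 rad); the robot touches nothing.
It also fails if it takes over 51 s, if anything falls off the work surface, if the arm or the gripper's body presses on something with over 40 N, if the wrist force passes 120 N, or if a joint passes its speed limit or range.

## Working session

There is one attempt and no reset: what is moved stays moved. The work goes in short steps, Python scripts to look and compute and a tool call to move; the robot and the scene stay as the last step left them, time stands still between calls to the robot, and variables do not carry over. Pictures are saved under pics/ and viewed, at most 10 in all, crops included, and the job is handed in when it is done.

Besides the shell and the picture viewer there is one more tool, called after "Call:" as a command line: name --argument value ..., lists and objects as JSON in quotes. send_rows: Moves the arm, as the interface text tells. Its arguments: {"type":"object","properties":{"rows":{"type":"array","items":{"type":"object","properties":{"tx":{"type":"number"},"ty":{"type":"number"},"tz":{"type":"number"},"ax":{"type":"number"},"ay":{"type":"number"},"az":{"type":"number"}}}},"jaw":{"type":"number"}},"required":["rows"]}

```bash
mkdir -p pics; cat > h.py <<'E'
import numpy as np, cv2
from scipy.spatial.transform import Rotation as R
from plant import ctrl
def snap(n,f):
    p,d=ctrl.snapshot(n); cv2.imwrite(f'pics/{f}.png',p[:,:,::-1]); np.save(f'pics/{f}.npy',d); return p,d
def att(ci):
    a=np.array(ci['attitude']); return a if a.shape==(3,3) else (R.from_rotvec(a).as_matrix() if a.size==3 else R.from_quat(a).as_matrix())
def world(n,d):
    ci=ctrl.camera_info(n); v,u=np.mgrid[:400,:640]
    P=np.stack([(u-ci['cx'])/ci['fx']*d,-(v-ci['cy'])/ci['fy']*d,-d],-1)
    return P@att(ci).T+np.array(ci['eye'])
def ray(n,u,v,z):
    ci=ctrl.camera_info(n); r=att(ci)@np.array([(u-ci['cx'])/ci['fx'],-(v-ci['cy'])/ci['fy'],-1]); e=np.array(ci['eye']); return e+r*(z-e[2])/r[2]
E
python3 - <<'E'
from h import *
for n in('scene','top'):
    print(ctrl.camera_info(n)); snap(n,n+'0')
s=ctrl.read_state(); print(s)
E
```

```text
{'fx': 512.4519552100404, 'fy': 512.4519552100404, 'cx': 315.0357753161336, 'cy': 203.01010628643556, 'eye': array([0.04251559, 0.39888644, 0.46862517]), 'attitude': array([ 0.42789592, -1.41724352, -2.19564428])}
{'fx': 414.62879586277137, 'fy': 414.62879586277137, 'cx': 317.0898014150054, 'cy': 202.63519445896935, 'eye': array([ 0.39381714, -0.32943137,  0.89128153]), 'attitude': array([ 0.12092172, -0.11418131, -1.56314575])}
{'time': 0.1, 'joints': array([-1.35460905e+00,  4.80782825e-01,  1.59678443e+00, -1.06892296e-05,
        1.06510235e+00, -4.66058798e-02]), 'joint_velocities': array([-0.00102587, -0.00285738,  0.00087046, -0.00134122,  0.00055558,
       -0.00137627]), 'tau': array([ 1.50176627e-03, -9.52256155e+01, -4.31042182e+01,  1.97662275e-04,
        5.31836777e-03,  1.61397833e-05]), 'ee_pos': array([ 0.16879309, -0.62733305,  0.23073753]), 'tool_rot': array([-3.11344763e+00, -4.11475304e-01,  1.57845117e-04]), 'wrist_force': array([-0.48015588,  0.06544451,  0.29989683]), 'wrist_torque': array([-0.0514524 , -0.01657177, -0.05683653]), 'finger_force': 0.0, 'grip_width': 0.9994737724197013}
```

View pics/top0.png

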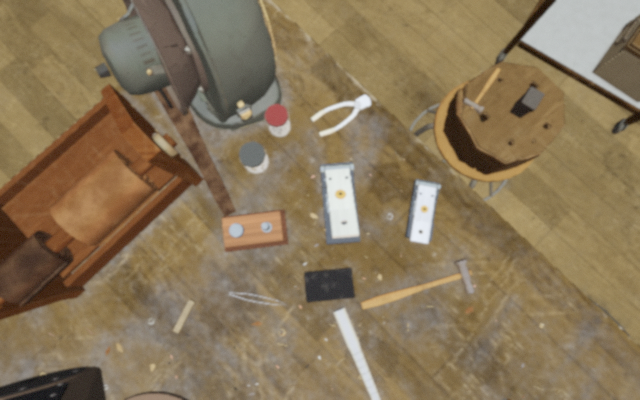

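View pics/scene0.png

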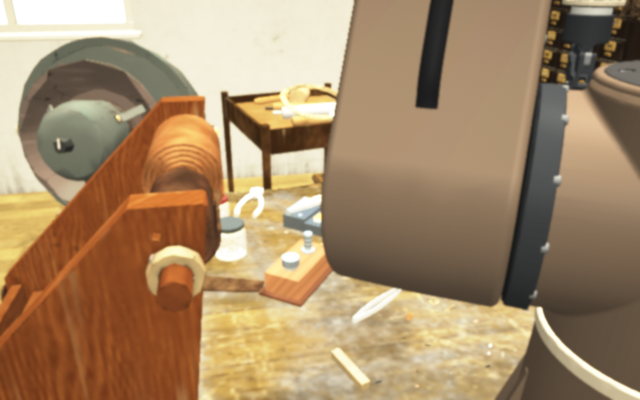

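Top view: the jig (large) is around (340,205) with its hinge apparently at one end. The stand is at (254,230), with the wide pin at (236,230) and the slim one at (266,227). I'll enlarge this area.

```bash
python3 - <<'E'
from h import *
p=cv2.imread('pics/top0.png'); c=p[150:260,210:370]; cv2.imwrite('pics/c0.png',cv2.resize(c,(800,550),interpolation=cv2.INTER_CUBIC))
d=np.load('pics/top0.npy'); W=world('top',d)
for u,v in [(236,230),(266,227),(250,232),(340,168),(340,194),(341,235),(290,200),(390,230),(327,240),(357,240),(325,170),(353,170),(330,285),(422,210)]:
    print(u,v,d[v,u].round(3),W[v,u].round(4))
s=ctrl.read_state(); print(R.from_rotvec(s['tool_rot']).as_matrix().round(3))
E
```

```text
236 230 0.833 [ 0.463  -0.1629  0.0598]
266 227 0.821 [ 0.4681 -0.2247  0.073 ]
250 232 0.85 [ 0.4605 -0.1882  0.0424]
340 168 0.871 [ 0.5959 -0.3732  0.0409]
340 194 0.83 [ 0.535  -0.3714  0.0726]
341 235 0.776 [ 0.4499 -0.3709  0.1147]
290 200 0.904 [ 0.5341 -0.2662 -0.0014]
390 230 0.89 [ 0.4693 -0.4821  0.0015]
327 240 0.858 [ 0.4455 -0.3463  0.0312]
357 240 0.859 [ 0.4458 -0.4084  0.0304]
325 170 0.871 [ 0.5917 -0.3418  0.0401]
353 170 0.883 [ 0.5946 -0.4015  0.0285]
330 285 0.849 [ 0.3539 -0.3527  0.0262]
422 210 0.868 [ 0.5091 -0.5451  0.03  ]
[[ 0.966  0.26  -0.   ]
 [ 0.26  -0.966  0.001]
 [ 0.    -0.001 -1.   ]]
```

View pics/c0.png

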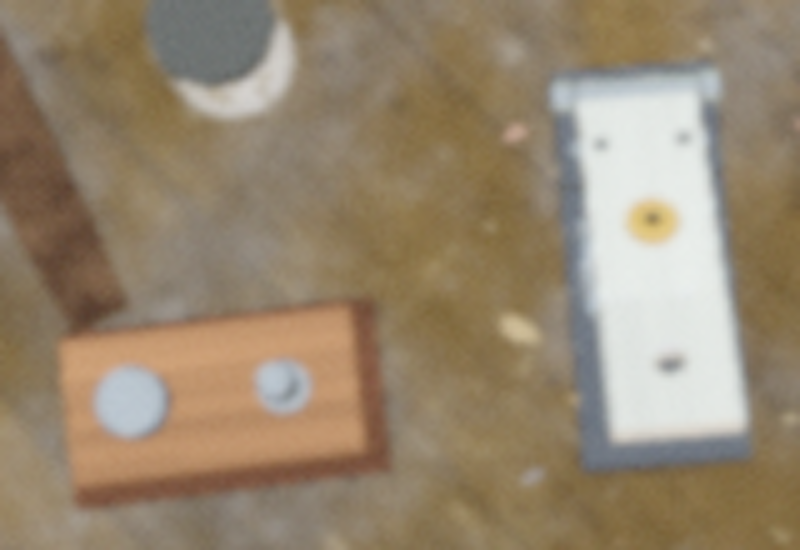

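```bash
cat > m.py <<'E'
from h import *
d=np.mean([ctrl.snapshot('top')[1] for _ in range(4)],0); W=world('top',d)
X=W[150:260,310:370].reshape(-1,3)
L=X[(X[:,2]>.055)&(X[:,2]<.14)]
c=L.mean(0); n=np.linalg.svd(L-c)[2][2]; n*=np.sign(n[2]); r=(L-c)@n; L=L[abs(r)<.003]; c=L.mean(0); n=np.linalg.svd(L-c)[2][2]; n*=np.sign(n[2])
print('leaf n',n.round(4),'tilt',np.arccos(n[2]),'maxz',L[:,2].max(),len(L), 'rms',((L-c)@n).std())
ci=ctrl.camera_info('top'); e=np.array(ci['eye'])
def pl(u,v):
    q=ray('top',u,v,0)-e; return e+q*((c-e)@n)/(q@n)
hole=pl(210+670/5-.4,150+362/5-.4); bush=pl(210+653/5-.4,150+219/5-.4)
print('hole',hole,'bush',bush,np.linalg.norm(hole-bush))
j=X[(X[:,2]>.026)&(X[:,2]<.034)]
(cx,cy),sz,a=cv2.minAreaRect((j[:,:2]*1000).astype(np.float32)); print('jig rect',cx,cy,sz,a, j[:,2].mean())
yh=n[:2]/np.linalg.norm(n[:2]); print('x dir from n',np.degrees(np.arctan2(yh[1],yh[0])))
S=W[205:260,215:295].reshape(-1,3)
s=S[(S[:,2]>.037)&(S[:,2]<.043)]; print('stand',cv2.minAreaRect((s[:,:2]*1000).astype(np.float32)),s[:,2].mean())
for lo,hi in((.053,.065),(.068,.09)):
    q=S[(S[:,2]>lo)&(S[:,2]<hi)]; print(lo,len(q),q.mean(0),np.ptp(q,axis=0))
T=W[100:300,180:480].reshape(-1,3); 
for nm,z in(('slim head z74',.074),('fat',.06)):pass
print('slim top ray', ray('top',210+288/5-.4,150+383/5-.4,.074),'fat',ray('top',210+131/5-.4,150+401/5-.4,.06))
E
python3 m.py
python3 - <<'E'
import cv2
p=cv2.imread('pics/top0.png'); cv2.imwrite('pics/c1.png',cv2.resize(p[210:250,215:295],(800,400),interpolation=cv2.INTER_CUBIC))
E
```

```text
leaf n [0.4484 0.0374 0.893 ] tilt 0.46674863627341523 maxz 0.11455686367216544 1350 rms 0.0008078484078377627
hole [ 0.4758067  -0.37665162  0.10105278] bush [ 0.5366655  -0.37193753  0.07029579] 0.06835209615138461
jig rect 526.2063598632812 -373.2620544433594 (170.11167907714844, 69.96849060058594) 4.846859455108643 0.030173223007189626
x dir from n 4.771368307878474
stand ((467.68902587890625, -192.52301025390625), (60.13102722167969, 120.1020736694336), 7.484090805053711) 0.04039292379777685
0.053 170 [ 0.46374947 -0.16570633  0.06002754] [0.02643033 0.08081223 0.00981385]
0.068 44 [ 0.47100356 -0.2227821   0.07380838] [0.01414775 0.01183505 0.00745057]
slim top ray [ 0.46961664 -0.22719009  0.074     ] fat [ 0.46338578 -0.1624813   0.06      ]
```

View pics/c1.png

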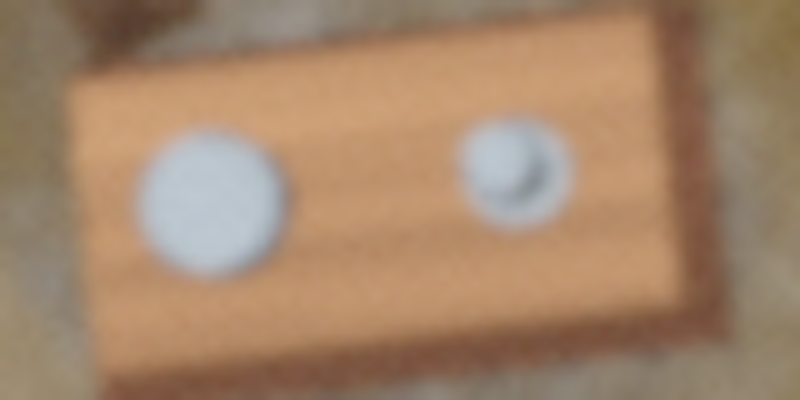

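Enlarged view: fat pin centred at crop (211,204), slim pin's head at (500,160) and collar at (515,172). Jig and stand rectangles match the given sizes to within 0.2 mm, so I'll move to above the leaf with the fingers shut and check the heights around it.

```bash
python3 - <<'E'
from h import *
W=world('top',np.load('pics/top0.npy'))
print('slim head',ray('top',264.5,225.5,.074),'collar',ray('top',266.05,226.75,.044))
for c,nm in(((.4713,-.2225),'pin'),((.461,-.379),'jig')):
    r=np.hypot(W[...,0]-c[0],W[...,1]-c[1]); 
    for a in(.08,.12,.16,.2): print(nm,a,W[...,2][r<a].max())
E
```

```text
slim head [ 0.47098146 -0.22181543  0.074     ] collar [ 0.4712584  -0.22110458  0.044     ]
pin 0.08 0.07781928915000025
pin 0.12 0.07781928915000025
pin 0.16 0.8912815281116576
pin 0.2 0.8912815281116576
jig 0.08 0.11648768788786223
jig 0.12 0.8912815281116576
jig 0.16 0.8912815281116576
jig 0.2 0.8912815281116576
```

Call:
send_rows --jaw 0 --rows '[{"tx": 4.645, "ty": -2.0}, {"tx": 4.645, "ty": -2.0}, {"tx": 4.645, "ty": -2.0}, {"tx": 4.645, "ty": -2.0}, {"tx": 4.645, "ty": -2.0}, {"tx": 4.645, "ty": -2.0}, {"tx": 4.645, "ty": -2.0}, {"tx": 4.645, "ty": -2.0}, {}, {}]'

```text
invalid input at $.rows[0]: expected keys tx, ty, tz, ax, ay, az
```

Call:
send_rows --jaw 0 --rows '[{"tx": 4.645, "ty": -2.0, "tz": 0, "ax": 0, "ay": 0, "az": 0}, {"tx": 4.645, "ty": -2.0, "tz": 0, "ax": 0, "ay": 0, "az": 0}, {"tx": 4.645, "ty": -2.0, "tz": 0, "ax": 0, "ay": 0, "az": 0}, {"tx": 4.645, "ty": -2.0, "tz": 0, "ax": 0, "ay": 0, "az": 0}, {"tx": 4.645, "ty": -2.0, "tz": 0, "ax": 0, "ay": 0, "az": 0}, {"tx": 4.645, "ty": -2.0, "tz": 0, "ax": 0, "ay": 0, "az": 0}, {"tx": 4.645, "ty": -2.0, "tz": 0, "ax": 0, "ay": 0, "az": 0}, {"tx": 4.645, "ty": -2.0, "tz": 0, "ax": 0, "ay": 0, "az": 0}, {"tx": 0, "ty": 0, "tz": 5, "ax": 0, "ay": 0, "az": 0}, {"tx": 0, "ty": 0, "tz": 5, "ax": 0, "ay": 0, "az": 0}, {"tx": 0, "ty": 0, "tz": 0, "ax": 0, "ay": 0, "az": 0}, {"tx": 0, "ty": 0, "tz": 0, "ax": 0, "ay": 0, "az": 0}]'

```text
time: 1.8
ee_pos: [0.4867, -0.3773, 0.1328]
tool_rot: [3.114, 0.411, 0.001]
wrist_force: [0.4, 0.3, 0.7]
grip_width: 0.002
finger_force: 0.0
```

Call:
send_rows --rows '[{"tx": 0, "ty": 0, "tz": 1.5, "ax": 0, "ay": 0, "az": 0}, {"tx": 0, "ty": 0, "tz": 1.5, "ax": 0, "ay": 0, "az": 0}, {"tx": 0, "ty": 0, "tz": 0.75, "ax": 0, "ay": 0, "az": 0}, {"tx": 0, "ty": 0, "tz": 0.75, "ax": 0, "ay": 0, "az": 0}, {"tx": 0, "ty": 0, "tz": 0.75, "ax": 0, "ay": 0, "az": 0}, {"tx": 0, "ty": 0, "tz": 0.75, "ax": 0, "ay": 0, "az": 0}, {"tx": 0, "ty": 0, "tz": 0.75, "ax": 0, "ay": 0, "az": 0}, {"tx": 0, "ty": 0, "tz": 0.75, "ax": 0, "ay": 0, "az": 0}, {"tx": 0, "ty": 0, "tz": 0.75, "ax": 0, "ay": 0, "az": 0}, {"tx": 0, "ty": 0, "tz": 0.5, "ax": 0, "ay": 0, "az": 0}, {"tx": 0, "ty": 0, "tz": 0.25, "ax": 0, "ay": 0, "az": 0}, {"tx": 0, "ty": 0, "tz": 0, "ax": 0, "ay": 0, "az": 0}]'

```text
time: 3.3
ee_pos: [0.4862, -0.3766, 0.0412]
tool_rot: [-3.114, -0.411, 0.0]
wrist_force: [-0.4, 0.1, 0.6]
grip_width: 0.001
finger_force: 0.0
```

Call:
send_rows --rows '[{"tx": 0, "ty": 0, "tz": 0.15, "ax": 0, "ay": 0, "az": 0}, {"tx": 0, "ty": 0, "tz": 0.1, "ax": 0, "ay": 0, "az": 0}, {"tx": 0, "ty": 0, "tz": 0.1, "ax": 0, "ay": 0, "az": 0}, {"tx": 0, "ty": 0, "tz": 0.05, "ax": 0, "ay": 0, "az": 0}, {"tx": 0, "ty": 0, "tz": 0, "ax": 0, "ay": 0, "az": 0}]'

```text
time: 3.92
ee_pos: [0.4863, -0.3768, 0.0379]
tool_rot: [3.114, 0.412, 0.001]
wrist_force: [-3.1, 1.7, 10.6]
grip_width: 0.003
finger_force: 5.5
```

Call:
send_rows --rows '[{"tx": 0, "ty": 0, "tz": -2, "ax": 0, "ay": 0, "az": 0}, {"tx": 0, "ty": 0, "tz": -3.5, "ax": 0, "ay": 0, "az": 0}, {"tx": 0, "ty": 0, "tz": -3.5, "ax": 0, "ay": 0, "az": 0}, {"tx": 0.65, "ty": -3.84, "tz": 0, "ax": 0, "ay": 0, "az": 0}, {"tx": 0.65, "ty": -3.84, "tz": 0, "ax": 0, "ay": 0, "az": 0}, {"tx": 0.65, "ty": -3.83, "tz": 0, "ax": 0, "ay": 0, "az": 0}, {"tx": 0.6, "ty": -3.83, "tz": 0, "ax": 0, "ay": 0, "az": 0}]'

```text
time: 4.8
ee_pos: [0.471, -0.2208, 0.1284]
tool_rot: [3.114, 0.411, 0.002]
wrist_force: [0.6, 0.4, 0.4]
grip_width: -0.001
finger_force: 0.0
```

Call:
send_rows --jaw 4 --rows '[{"tx": 0, "ty": 0, "tz": 0, "ax": 0, "ay": 0, "az": 0}, {"tx": 0, "ty": 0, "tz": 0, "ax": 0, "ay": 0, "az": 0}, {"tx": 0, "ty": 0, "tz": 0, "ax": 0, "ay": 0, "az": 0}, {"tx": 0, "ty": 0, "tz": 0, "ax": 0, "ay": 0, "az": 0}]'

```text
time: 5.3
ee_pos: [0.471, -0.2226, 0.1273]
tool_rot: [3.115, 0.41, 0.0]
wrist_force: [0.1, 0.2, 0.1]
grip_width: 0.47
finger_force: 0.0
```

```bash
python3 - <<'E'
from h import *
p,d=snap('top','t1'); c=p[150:260,210:370]; cv2.imwrite('pics/c2.png',cv2.resize(c,(800,550),interpolation=cv2.INTER_CUBIC)[:,:,::-1])
s=ctrl.read_state(); print(s['ee_pos'],s['grip_width'],R.from_rotvec(s['tool_rot']).as_matrix().round(4).tolist())
E
```

```text
[ 0.4709287  -0.22248319  0.12726704] 0.46769755090155823 [[0.9659, 0.259, 0.0], [0.259, -0.9659, -0.0], [0.0, 0.0, -1.0]]
```

View pics/c2.png

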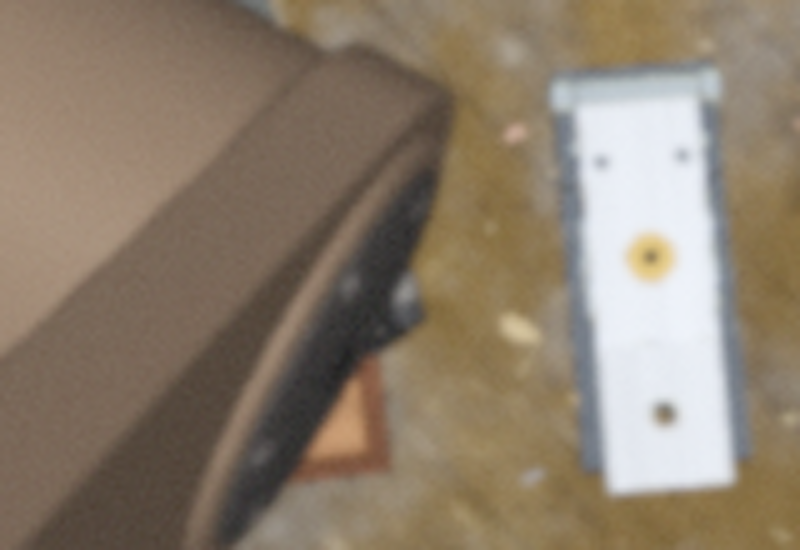

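The leaf now lies flat, with the lock hole at crop (664,413) and the bush at (651,257). The pin is hidden by the arm, so I'll descend on its measured position.

Call:
send_rows --rows '[{"tx": 0, "ty": 0, "tz": 2, "ax": 0, "ay": 0, "az": 0}, {"tx": 0, "ty": 0, "tz": 2, "ax": 0, "ay": 0, "az": 0}, {"tx": 0, "ty": 0, "tz": 1.2, "ax": 0, "ay": 0, "az": 0}, {"tx": 0, "ty": 0, "tz": 1.2, "ax": 0, "ay": 0, "az": 0}, {"tx": 0, "ty": 0, "tz": 0.8, "ax": 0, "ay": 0, "az": 0}, {"tx": 0, "ty": 0, "tz": 0.5, "ax": 0, "ay": 0, "az": 0}, {"tx": 0, "ty": 0, "tz": 0, "ax": 0, "ay": 0, "az": 0}, {"tx": 0, "ty": 0, "tz": 0, "ax": 0, "ay": 0, "az": 0}]'

```text
time: 6.35
ee_pos: [0.4711, -0.222, 0.0506]
tool_rot: [3.114, 0.412, 0.001]
wrist_force: [0.1, 1.0, 0.4]
grip_width: 0.467
finger_force: 0.0
```

Call:
send_rows --jaw 0.8 --rows '[{"tx": 0, "ty": 0, "tz": 0, "ax": 0, "ay": 0, "az": 0}, {"tx": 0, "ty": 0, "tz": 0, "ax": 0, "ay": 0, "az": 0}, {"tx": 0, "ty": 0, "tz": 0, "ax": 0, "ay": 0, "az": 0}, {"tx": 0, "ty": 0, "tz": 0, "ax": 0, "ay": 0, "az": 0}, {"tx": 0, "ty": 0, "tz": 0, "ax": 0, "ay": 0, "az": 0}]'

```text
time: 6.98
ee_pos: [0.4711, -0.222, 0.0507]
tool_rot: [3.114, 0.412, 0.001]
wrist_force: [-0.4, 0.5, 5.3]
grip_width: 0.139
finger_force: 58.4
```

```bash
python3 - <<'E'
from h import *
print('hole',ray('top',210+664/5-.4,150+413/5-.4,.038),'bush',ray('top',210+651/5-.4,150+257/5-.4,.041))
g=cv2.imread('pics/t1.png',0)[218:246,330:354]; print(g[10:20,6:18])
s=ctrl.read_state(); print(s['ee_pos'],s['grip_width'],s['finger_force'],s['wrist_force'],s['wrist_torque'])
E
```

```text
hole [ 0.46125035 -0.3778487   0.038     ] bush [ 0.52575882 -0.37256758  0.041     ]
[[231 232 233 235 234 233 233 233 232 234 233 236]
 [231 232 234 234 230 223 221 221 226 230 235 236]
 [231 233 232 228 217 200 189 190 207 223 232 235]
 [231 231 230 222 202 168 144 144 176 209 228 234]
 [230 231 230 221 197 158 132 127 155 196 224 234]
 [232 231 229 222 199 166 140 136 157 196 223 232]
 [231 231 231 226 211 188 167 165 183 209 225 233]
 [230 232 232 231 224 213 203 203 212 221 229 234]
 [230 231 231 233 231 228 224 225 227 230 233 234]
 [230 231 233 233 234 233 232 232 232 232 233 234]]
[ 0.47111426 -0.22195229  0.05068215] 0.1394992512876444 58.44722807407379 [-0.42937211  0.49554581  5.26068118] [ 0.08482303  0.12869106 -0.01798341]
```

Call:
send_rows --rows '[{"tx": 0, "ty": 0, "tz": -0.5, "ax": 0, "ay": 0, "az": 0}, {"tx": 0, "ty": 0, "tz": -1.0, "ax": 0, "ay": 0, "az": 0}, {"tx": 0, "ty": 0, "tz": -1.0, "ax": 0, "ay": 0, "az": 0}, {"tx": 0, "ty": 0, "tz": -1.0, "ax": 0, "ay": 0, "az": 0}, {"tx": 0, "ty": 0, "tz": -1.0, "ax": 0, "ay": 0, "az": 0}, {"tx": 0, "ty": 0, "tz": 0, "ax": 0, "ay": 0, "az": 0}]'

```text
time: 7.72
ee_pos: [0.4715, -0.2221, 0.0962]
tool_rot: [3.114, 0.412, 0.002]
wrist_force: [-1.3, -0.2, -0.7]
grip_width: 0.139
finger_force: 58.5
```

Call:
send_rows --rows '[{"tx": -0.832, "ty": 2.475, "tz": 0, "ax": 0, "ay": 0, "az": 0}, {"tx": -0.832, "ty": 2.475, "tz": 0, "ax": 0, "ay": 0, "az": 0}, {"tx": -0.832, "ty": 2.475, "tz": 0, "ax": 0, "ay": 0, "az": 0}, {"tx": -0.832, "ty": 2.475, "tz": 0, "ax": 0, "ay": 0, "az": 0}, {"tx": -0.832, "ty": 2.475, "tz": 0, "ax": 0, "ay": 0, "az": 0}, {"tx": -0.83, "ty": 2.475, "tz": 0, "ax": 0, "ay": 0, "az": 0}, {"tx": 0, "ty": 0, "tz": 0, "ax": 0, "ay": 0, "az": 0}, {"tx": 0, "ty": 0, "tz": 0, "ax": 0, "ay": 0, "az": 0}]'

```text
time: 8.72
ee_pos: [0.461, -0.3781, 0.095]
tool_rot: [-3.114, -0.411, 0.001]
wrist_force: [-0.4, 0.7, -1.2]
grip_width: 0.14
finger_force: 58.6
```

```bash
python3 - <<'E'
from h import *
p,d=snap('top','t2'); q,_=snap('scene','s2')
c=cv2.resize(p[140:270,210:370],(640,520),interpolation=cv2.INTER_CUBIC); cv2.imwrite('pics/c3.png',c[:,:,::-1])
e=np.array(ctrl.camera_info('scene')['eye']);ci=ctrl.camera_info('scene')
P=att(ci).T@(np.array([.4614,-.378,.06])-e); print('hole in scene px',ci['cx']+ci['fx']*P[0]/-P[2],ci['cy']-ci['fy']*P[1]/-P[2])
s=ctrl.read_state(); print(s['ee_pos'],s['grip_width'],s['finger_force'],s['wrist_force'],s['wrist_torque'])
E
```

```text
hole in scene px 358.6652778210928 208.40328179554558
[ 0.4612212  -0.37766252  0.09519634] 0.13957439914106284 58.58739137649536 [-0.19343051  0.38851107 -1.02789536] [-0.05505518 -0.04326081  0.02721106]
```

View pics/s2.png

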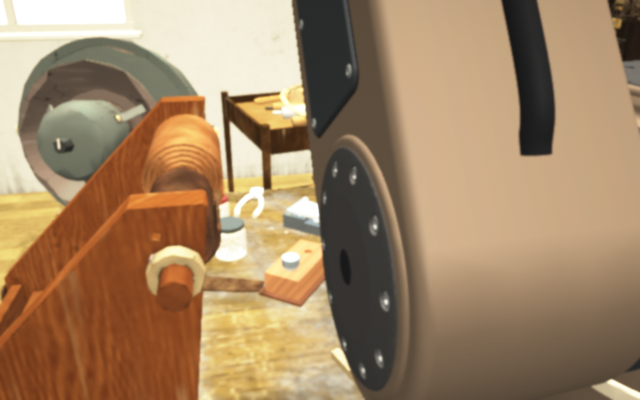

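View pics/c3.png

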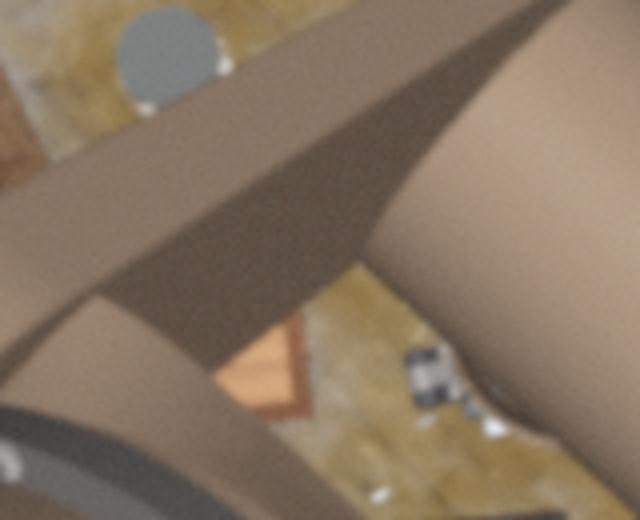

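The slim pin is out of the stand and in the grip, with the fat pin still in place at scene (290,260). The arm hides the hole, so I'll insert by force.

Call:
send_rows --rows '[{"tx": 0, "ty": 0.03, "tz": 0.6, "ax": 0, "ay": 0, "az": 0}, {"tx": 0, "ty": 0, "tz": 0.5, "ax": 0, "ay": 0, "az": 0}, {"tx": 0, "ty": 0, "tz": 0.3, "ax": 0, "ay": 0, "az": 0}, {"tx": 0, "ty": 0, "tz": 0.2, "ax": 0, "ay": 0, "az": 0}, {"tx": 0, "ty": 0, "tz": 0.2, "ax": 0, "ay": 0, "az": 0}, {"tx": 0, "ty": 0, "tz": 0.2, "ax": 0, "ay": 0, "az": 0}, {"tx": 0, "ty": 0, "tz": 0, "ax": 0, "ay": 0, "az": 0}]'

```text
time: 9.7
ee_pos: [0.4613, -0.3785, 0.0752]
tool_rot: [-3.114, -0.412, 0.0]
wrist_force: [0.8, -0.2, -1.9]
grip_width: 0.14
finger_force: 58.6
```

Call:
send_rows --rows '[{"tx": 0, "ty": 0, "tz": 0.3, "ax": 0, "ay": 0, "az": 0}, {"tx": 0, "ty": 0, "tz": 0.3, "ax": 0, "ay": 0, "az": 0}, {"tx": 0, "ty": 0, "tz": 0.3, "ax": 0, "ay": 0, "az": 0}, {"tx": 0, "ty": 0, "tz": 0, "ax": 0, "ay": 0, "az": 0}]'

```text
time: 10.2
ee_pos: [0.4613, -0.3784, 0.066]
tool_rot: [-3.114, -0.411, 0.001]
wrist_force: [-1.1, -0.2, -1.1]
grip_width: 0.136
finger_force: 58.6
```

Call:
send_rows --rows '[{"tx": 0, "ty": 0, "tz": 0.4, "ax": 0, "ay": 0, "az": 0}, {"tx": 0, "ty": 0, "tz": 0.4, "ax": 0, "ay": 0, "az": 0}, {"tx": 0, "ty": 0, "tz": 0.4, "ax": 0, "ay": 0, "az": 0}, {"tx": 0, "ty": 0, "tz": 0.3, "ax": 0, "ay": 0, "az": 0}, {"tx": 0, "ty": 0, "tz": 0.15, "ax": 0, "ay": 0, "az": 0}, {"tx": 0, "ty": 0, "tz": 0, "ax": 0, "ay": 0, "az": 0}]'

```text
time: 10.95
ee_pos: [0.4614, -0.3785, 0.0497]
tool_rot: [-3.114, -0.412, 0.0]
wrist_force: [0.0, -0.2, -0.9]
grip_width: 0.134
finger_force: 58.6
```

Call:
send_rows --rows '[{"tx": 0, "ty": 0, "tz": 0.1, "ax": 0, "ay": 0, "az": 0}, {"tx": 0, "ty": 0, "tz": 0.1, "ax": 0, "ay": 0, "az": 0}, {"tx": 0, "ty": 0, "tz": 0, "ax": 0, "ay": 0, "az": 0}]'

```text
time: 11.32
ee_pos: [0.4616, -0.3787, 0.0485]
tool_rot: [3.114, 0.412, 0.001]
wrist_force: [-2.7, 1.3, 10.2]
grip_width: 0.138
finger_force: 60.0
```

Seated at z 0.0485, as predicted, with 10 N of resistance. I'll release and lift straight up, then clear the view.

Call:
send_rows --jaw 4 --rows '[{"tx": 0, "ty": 0, "tz": -0.1, "ax": 0, "ay": 0, "az": 0}, {"tx": 0, "ty": 0, "tz": 0, "ax": 0, "ay": 0, "az": 0}, {"tx": 0, "ty": 0, "tz": 0, "ax": 0, "ay": 0, "az": 0}, {"tx": 0, "ty": 0, "tz": 0, "ax": 0, "ay": 0, "az": 0}, {"tx": 0, "ty": 0, "tz": -1, "ax": 0, "ay": 0, "az": 0}, {"tx": 0, "ty": 0, "tz": -2, "ax": 0, "ay": 0, "az": 0}, {"tx": 0, "ty": 0, "tz": -3, "ax": 0, "ay": 0, "az": 0}, {"tx": 0, "ty": 0, "tz": -4, "ax": 0, "ay": 0, "az": 0}, {"tx": 0, "ty": 0, "tz": -4, "ax": 0, "ay": 0, "az": 0}, {"tx": 0, "ty": 0, "tz": -4, "ax": 0, "ay": 0, "az": 0}]'

```text
time: 12.58
ee_pos: [0.4613, -0.3784, 0.2309]
tool_rot: [3.114, 0.412, 0.001]
wrist_force: [0.4, -0.8, -0.6]
grip_width: 0.469
finger_force: 0.0
```

Call:
send_rows --rows '[{"tx": -4.6, "ty": 2.0, "tz": 0, "ax": 0, "ay": 0, "az": 0}, {"tx": -4.6, "ty": 2.0, "tz": 0, "ax": 0, "ay": 0, "az": 0}, {"tx": -4.6, "ty": 2.0, "tz": 0, "ax": 0, "ay": 0, "az": 0}, {"tx": -4.6, "ty": 2.0, "tz": 0, "ax": 0, "ay": 0, "az": 0}, {"tx": -4.6, "ty": 2.0, "tz": 0, "ax": 0, "ay": 0, "az": 0}, {"tx": -4.6, "ty": 2.0, "tz": 0, "ax": 0, "ay": 0, "az": 0}, {"tx": 0, "ty": 0, "tz": 0, "ax": 0, "ay": 0, "az": 0}, {"tx": 0, "ty": 0, "tz": 0, "ax": 0, "ay": 0, "az": 0}]'

```text
time: 13.58
ee_pos: [0.226, -0.5659, 0.2292]
tool_rot: [-3.115, -0.41, -0.0]
wrist_force: [-0.4, 0.2, 0.5]
grip_width: 0.469
finger_force: 0.0
```

```bash
python3 - <<'E'
from h import *
p,d=snap('top','t3'); c=p[150:260,210:370]; cv2.imwrite('pics/c4.png',cv2.resize(c,(800,550),interpolation=cv2.INTER_CUBIC)[:,:,::-1])
W=world('top',d); X=W[150:260,310:370].reshape(-1,3); h=X[X[:,2]>.055]; print(len(h),h.mean(0),np.ptp(h,axis=0),np.median(h[:,2]))
E
```

```text
69 [ 0.43694646 -0.36100103  0.36807389] [0.07511645 0.05573771 0.83319722] 0.07241064844802736
```

View pics/c4.png

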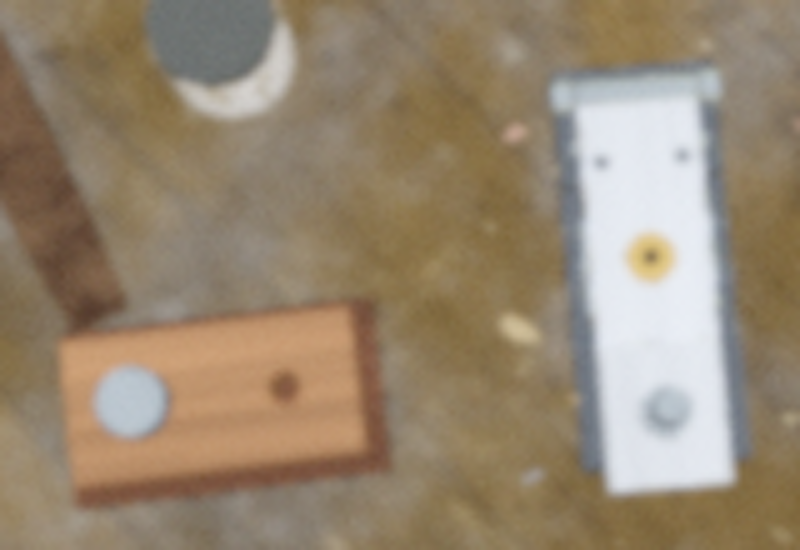

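The pin stands in the lock hole at crop (666,408), head top at 72 mm as expected. The leaf is flat and the fat pin is undisturbed at (131,401), so I'm handing in.

```bash
python3 -c "
from plant import ctrl
print(ctrl.job_done())"
```

```text
the job is handed in; nothing more can be done
None
```

The leaf is shut, the lock pin is fully home in its hole, the fat pin is still in the stand and the gripper is clear; I handed the job in at about 14 s, and no verdict came back.

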